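Point out the tin that has lost its cap

ROBOT

A 6-joint arm with a two-finger parallel gripper is mounted at the origin on the work surface. World frame = base frame: x ahead of the robot, y to its left, z up, the work surface at z = 0. Lengths are in m, angles in rad, forces in N, time in s.
With the tool pointing down it reaches from about 0.35 to 0.85 m from the base axis. Payload 8.1 kg.
Tool frame: the origin (TCP) lies between the finger pads; the fingertips stand 11 mm ahead of it and the grasp point (between the pads) lies 8 mm behind it (tips_ahead is the z of the fingertips in the tool frame, in m); z points along the fingers, y is the line along which they close (so a half turn about z gives the same grasp; the last joint's range is limited). The gripper opens to 93 mm and grips with 3 to 60 N. Pads are 15 mm wide; open, the fingers measure 128 mm over their backs; the gripper's body (75 mm by 188 mm) begins 65 mm behind the grasp point.
Start: joints at [1.086, 0.13, 1.488, -0, 1.523, -0.085], TCP at [0.234, 0.553, 0.23] pointing down, gripper open.
Joint ranges: [-2.96, 2.96], [-0.89, 2.26], [0.02, 2.5], [-1.34, 4.48], [0, 2.73], [-2.66, 2.66]. Speed limits (rad/s): [2.39, 2.39, 2.79, 3.14, 3.14, 3.14].

INTERFACE

Orientations are given as a rotation vector (axis times angle).
In Python, from plant import read_state, read_camera, close_job, tips_ahead gives the robot as it stands. The module is installed in compiled form; this text tells all that it offers.
- The arm moves only by the tool move_arm, never from a script. Its argument "plan" is a list of rows, each a list of 7 numbers: the turn, a rotation vector about the tool's x, y, z in units of 6 degrees (1.0 is 6 degrees), then the shift along the tool's x, y, z in units of 25 mm (1.0 is 25 mm), then the finger opening in mm, from 0 to 93. A call has exactly 10 rows; each row shifts and turns the commanded pose from where the row before left it, along the tool's axes as they then stand; what a row does not reach is not made up. A row lasts 1/10 s, in which the tool goes at most 50 mm and 8.59 degrees, less where a joint would pass 70% of its speed; a pose out of reach is approached as far as the arm can. A call is refused whole if a number of a shift passes 1 or a number of a turn 1, either way. A call with a gripper value outside its range is refused whole. The fingers move at their own pace and stop on an object; "force" is the grip in N (left out, the last holds). Time passes only in rows, so rows that do not move let the fingers close, or fill a call up. It gives the time, the measured TCP pose, the force, the opening and the grip force at its end, in the units of the state.
- read_state(): the state, without advancing time (a new reading comes with each control period).
- read_camera(name): name is "side" or "top"; returns a dict with "frame" (400x640x3 uint8, red, green, blue), "z_map" (400x640 float32, m along the optical axis (not along the pixel's ray), 0 where there is no reading), "fx", "fy", "cx", "cy" (pixels), "rvec" (rotation vector, rad) and "tvec" (3), from world to camera coordinates, as OpenCV has them. Camera axes: x right, y down, z forward; pixel columns grow to the right and rows downward; lengths in m; the calibration is good to about 2 mm. A picture is of the moment at which its call begins.
- close_job(): hands the job in; it is judged then, once.
The state is a dict: "t": time; "q": joint angles; "dq": joint speeds; "joint_torque": joint torques, N m; "tool_pos": TCP position; "orientation": TCP orientation; "force": force on the tool from outside, world axes, zero at the start; "wrist_torque": the same for the moment, N m; "opening": finger opening in m; "gripper_force": force on a finger pad.
Only numpy, scipy, OpenCV 4.12 (cv2) and the standard library are available. Lean on these libraries where they do the work, as an engineer would, in place of code of your own. Each camera call takes 0.05 s, during which the arm holds its last target. There are 200 camera calls.

TASK

One of the three metal tins on the training table stands open and its screw cap lies on the table. For the overhead camera, point straight down at the open neck with the fingertips a centimetre or two above it and stay there for two seconds, then point at the stray cap in the same way for two seconds, then press the push button on the grey console fully down to log the find, let it come back up and move clear. Touch nothing but the console and its button, shift nothing, and do not point at the capped tins.

Things in the scene. Friction and masses are not known exactly. Their poses are not given: they have to be found in the camera images.
- open_neck (a point): centre of the rim of the open tin's neck, 132 mm above the table. The tin is a round, bare-metal screw-neck tin with a paper band, 62 mm in diameter, standing upright; its neck is an open metal tube 32 mm across outside, 26 mm inside, with no cap. Axes: z up
- tin_open: the open tin itself; origin at the centre of its underside, z up; 132 mm tall, loose, about 0.3 kg
- tin_b: a capped tin of the same make: 62 mm in diameter, 136 mm tall to the top of its black ribbed screw cap; origin at the centre of its underside, z up; loose
- tin_c: the other capped tin, the same as tin_b; origin at the centre of its underside, z up; loose
- tin_b_top (a point): centre of the top of tin_b's cap, 136 mm above the table, z up
- tin_c_top (a point): centre of the top of tin_c's cap, 136 mm above the table, z up
- cap_top (a point): centre of the top of the stray cap, a round black ribbed screw cap 38 mm in diameter and 18 mm high, loose, lying flat on the table top side up nearer the robot than the tins; z up
- cap: the stray cap itself; origin at the centre of its underside, z up; loose, 15 g
- button_top (a point): centre of the top face of the console's push button while it is up: a round grey button 32 mm in diameter in a black housing, on top of the grey console; z up. It is pressed straight down
- button (a joint): travel of the push button in m: 0 up, 0.006 fully down; a spring returns it; about 5 N press it fully down
- console: the grey logging console, a box 90 x 110 mm and 38 mm high, fixed to the table; origin at the centre of its underside, z up. The button is off centre by 8 mm along its x
- battery: a black and brass battery cell standing on end, 33 mm in diameter, 61 mm tall; origin at the centre of its underside; loose bystander, between the console and the stray cap
- tape_roll: a grey roll of tape lying flat, 96 mm in diameter, 25 mm high; origin at the centre of its underside; loose bystander
- screwdriver: a screwdriver lying on the table, 200 mm long, along its own x with the handle to -x; loose bystander
There are look-alikes about, which are no part of the job. What is shaped like the tin_c but yellow is not meant.

How it is judged:
By the outcome, as a careful person would: the job done as asked, in the order asked, and still so for the second after the job is handed in, with the robot touching nothing.
It also fails if it takes over 59 s, if anything falls off the work surface, if the arm or the gripper's body presses on something with over 40 N, if the wrist force passes 120 N, or if a joint passes its speed limit or range.

## Working session

There is one attempt and no reset: what is moved stays moved. The work goes in short steps, Python scripts to look and compute and a tool call to move; the robot and the scene stay as the last step left them, time stands still between calls to the robot, and variables do not carry over. Pictures are saved under pics/ and viewed, at most 10 in all, crops included, and the job is handed in when it is done.

Besides the shell and the picture viewer there is one more tool, called as name([rows], argument=value, ...), one row to a line, values as JSON. move_arm: Moves the arm, as the interface text tells. Its arguments: {"type":"object","properties":{"plan":{"type":"array","items":{"type":"array","items":{"type":"number"}}},"force":{"type":"number"}},"required":["plan"]}

```bash
mkdir -p pics; cat > h.py <<'E'
import numpy as np, cv2
from plant import *
def world(c,u,v,z=None):
    R=cv2.Rodrigues(np.array(c["rvec"],float))[0]; t=np.array(c["tvec"],float).ravel()
    d=np.array([(u-c["cx"])/c["fx"],(v-c["cy"])/c["fy"],1.]); o=-R.T@t; w=R.T@d
    s=c["z_map"][int(v),int(u)] if z is None else (z-o[2])/w[2]
    return o+s*w
E
python3 - <<'E'
from h import *
print(read_state(), tips_ahead)
for n in("top","side"):
    c=read_camera(n); cv2.imwrite(f"pics/{n}0.png",c["frame"][:,:,::-1]); R=cv2.Rodrigues(np.array(c["rvec"],float))[0]
    print(n,c["fx"],-R.T@np.array(c["tvec"]).ravel())
    np.save(n+".npy",c,allow_pickle=True)
E
```

```text
{'t': 0.0, 'q': array([ 1.08559415e+00,  1.31153965e-01,  1.48928856e+00,  9.48557121e-07,
        1.52299962e+00, -8.53856052e-02]), 'dq': array([ 0.00057017, -0.00035096, -0.00037122, -0.00029174, -0.00085389,
       -0.00193735]), 'joint_torque': array([-2.47487042e-04, -5.59803522e+01, -4.91787994e+01,  7.67135806e-02,
        3.49573698e-02, -2.61704354e-04]), 'tool_pos': array([0.23326065, 0.55219827, 0.22858664]), 'orientation': array([-6.23752010e-01, -3.07851492e+00,  2.78687389e-03]), 'force': array([ 0.44869357, -0.17411589,  0.21351396]), 'wrist_torque': array([-0.02335571,  0.01757129,  0.03371856]), 'gripper_force': 0.0, 'opening': 0.09320099887118205} 0.011
top 452.3449928607978 [0.39974875 0.01606521 1.3836119 ]
side 505.55690323312854 [ 0.00391309 -1.02706931  1.04497802]
```

View pics/top0.png

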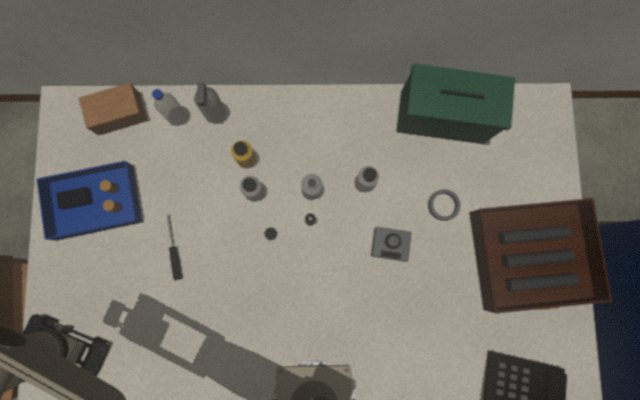

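View pics/side0.png

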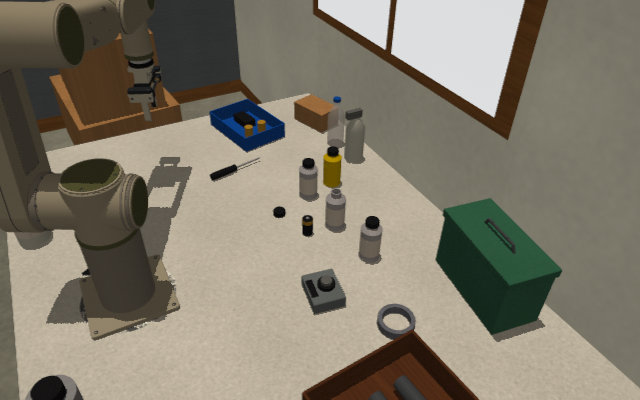

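The top view shows the open tin at about (312,184), capped tins at (251,187) and (368,177), a yellow look-alike at (242,152), the stray cap at (271,233), the battery at (310,219), and the console button at (393,240). The side view agrees, with the open neck at (336,195), the cap at (279,212) and the button at (326,283). Next I'll measure these points.

```bash
python3 - <<'E'
from h import *
T=np.load("top.npy",allow_pickle=True).item(); S=np.load("side.npy",allow_pickle=True).item()
a=cv2.resize(T["frame"][140:270,230:420],None,fx=4,fy=4,interpolation=cv2.INTER_CUBIC)
cv2.imwrite("pics/topz.png",a[:,:,::-1])
b=cv2.resize(S["frame"][145:315,265:400],None,fx=3.5,fy=3.5,interpolation=cv2.INTER_CUBIC)
cv2.imwrite("pics/sidez.png",b[:,:,::-1])
for n,c,pts in(("top",T,[(312,181),(251,187),(368,174),(271,233),(310,219),(393,240)]),("side",S,[(336,195),(308,163),(372,222),(279,211),(326,284)])):
    for p in pts: print(n,p,world(c,*p).round(3))
def dark(c,x0,y0,x1,y1,th,z):
    g=cv2.cvtColor(c["frame"],cv2.COLOR_RGB2GRAY)[y0:y1,x0:x1]; m=(g<th).astype(np.uint8)
    n,l,s,ce=cv2.connectedComponentsWithStats(m)
    for i in range(1,n):
        if s[i,4]>15:
            u,v=ce[i]+[x0,y0]; print(s[i],(u.round(1),v.round(1)),world(c,u,v,z).round(4))
print("cap");dark(T,258,220,284,246,90,.012);dark(S,268,200,292,222,80,.009)
# height map blobs
R=cv2.Rodrigues(np.array(T["rvec"]))[0];t=np.array(T["tvec"]).ravel()
v,u=np.mgrid[:400,:640]; Z=T["z_map"]; P=np.stack([(u-T["cx"])/T["fx"]*Z,(v-T["cy"])/T["fy"]*Z,Z],-1)
W=(P-t)@R
for nm,(x0,y0,x1,y1),lo,hi in(("tin",(295,165,330,200),.125,.15),("tinb",(238,172,265,200),.125,.15),("tinc",(355,160,382,192),.125,.15),("cap",(258,220,284,246),.012,.03),("cons",(365,220,418,268),.03,.042),("btn",(365,220,418,268),.043,.08),("bat",(300,208,320,230),.05,.07)):
    w=W[y0:y1,x0:x1].reshape(-1,3); k=w[(w[:,2]>lo)&(w[:,2]<hi)]
    print(nm,len(k),k.mean(0).round(4) if len(k) else '',((k.min(0)+k.max(0))/2).round(4) if len(k) else '',np.ptp(k,0).round(3) if len(k) else '')
E
```

```text
top (312, 181) [ 0.635 -0.005  0.115]
top (251, 187) [0.616 0.165 0.138]
top (368, 174) [ 0.649 -0.163  0.138]
top (271, 233) [0.495 0.118 0.024]
top (310, 219) [0.532 0.001 0.06 ]
top (393, 240) [ 0.467 -0.241  0.06 ]
side (336, 195) [ 0.621 -0.015  0.13 ]
side (308, 163) [0.619 0.164 0.136]
side (372, 222) [ 0.644 -0.174  0.138]
side (279, 211) [0.493 0.119 0.017]
side (326, 284) [ 0.456 -0.257  0.063]
cap
[  7   8  12  12 107] (np.float64(270.5), np.float64(233.4)) [0.4944 0.121  0.012 ]
[  5   7  12  11 110] (np.float64(278.9), np.float64(212.0)) [0.4949 0.1235 0.009 ]
tin 43 [ 0.628  -0.002   0.1315] [ 0.628  -0.0019  0.1319] [0.031 0.028 0.01 ]
tinb 154 [0.6242 0.1734 0.1359] [0.6248 0.1743 0.1351] [0.039 0.039 0.02 ]
tinc 150 [ 0.6492 -0.165   0.1362] [ 0.6494 -0.1646  0.1346] [0.036 0.037 0.019]
cap 126 [0.495  0.123  0.0181] [0.4952 0.1222 0.0182] [0.037 0.037 0.012]
cons 783 [ 0.4559 -0.2371  0.038 ] [ 0.4567 -0.2375  0.0362] [0.102 0.119 0.012]
btn 276 [ 0.4618 -0.2384  0.052 ] [ 0.4563 -0.2351  0.0552] [0.09  0.098 0.024]
bat 103 [0.5342 0.0033 0.0584] [0.534  0.0029 0.0574] [0.032 0.032 0.015]
```

View pics/topz.png

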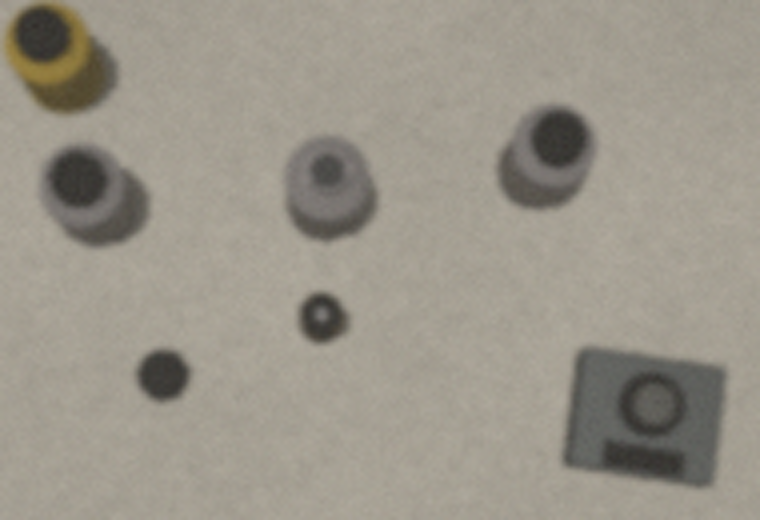

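View pics/sidez.png

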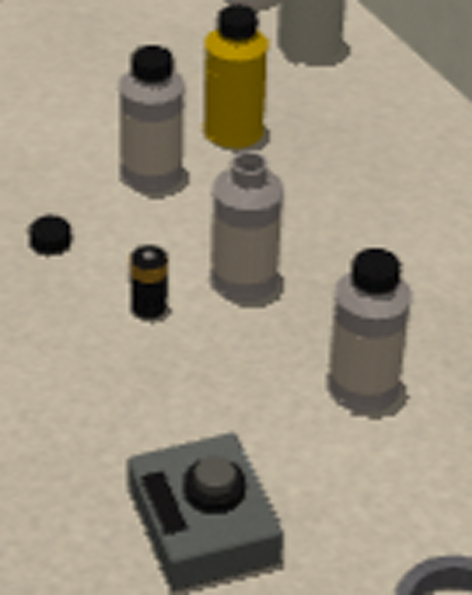

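The zooms confirm this: the open neck shows as a hollow tube at top-image (311.8,182). The button is at (393.2,241) in the top view and (326.4,280.4) in the side view. I'll compute the neck and button points and start moving: yaw aligned to world, fingers closed.

```bash
python3 - <<'E'
from h import *
T=np.load("top.npy",allow_pickle=True).item(); S=np.load("side.npy",allow_pickle=True).item()
def tri(p,q):
    A=[];b=[]
    for c,(u,v) in((T,p),(S,q)):
        o=world(c,u,v,2.);d=world(c,u,v,0.)-o;d/=np.linalg.norm(d);M=np.eye(3)-np.outer(d,d);A.append(M);b.append(M@o)
    return np.linalg.lstsq(np.vstack(A),np.hstack(b),rcond=None)[0].round(4)
print("btn",tri((393.2,241),(326.4,280.4)),"neck",tri((311.8,182),(336,191.5)))
for z in(.057,.06): print(world(T,393.2,241,z).round(4),world(S,326.4,280.4,z).round(4))
print(world(T,311.8,182,.13).round(4),world(S,336,191.5,.132).round(4))
print([world(T,393+i,241+j)[2].round(4) for i in(-1,0,1) for j in(-1,0,1)])
print([world(S,326+i,280+j)[2].round(4) for i in(-1,0,1) for j in(-1,0,1)])
E
```

```text
btn [ 0.4648 -0.2421  0.0579] neck [ 0.6281 -0.0038  0.1325]
[ 0.4642 -0.242   0.057 ] [ 0.466  -0.2417  0.057 ]
[ 0.4641 -0.2414  0.06  ] [ 0.4646 -0.244   0.06  ]
[ 0.6293 -0.0042  0.13  ] [ 0.6276 -0.003   0.132 ]
[np.float64(0.0542), np.float64(0.0613), np.float64(0.0584), np.float64(0.0604), np.float64(0.0601), np.float64(0.0606), np.float64(0.0578), np.float64(0.0622), np.float64(0.0584)]
[np.float64(0.0609), np.float64(0.0575), np.float64(0.0577), np.float64(0.0583), np.float64(0.0618), np.float64(0.0578), np.float64(0.0636), np.float64(0.0598), np.float64(0.0631)]
```

move_arm([
  [0, 0, -1, 0, 0, 0, 0],
  [0, 0, -1, 0, 0, 0, 0],
  [0, 0, -1, 0, 0, 0, 0],
  [0, 0, -0.82, 0, 0, 0, 0],
  [0, 0, 0, -0.7, -1, 0, 0],
  [0, 0, 0, -0.7, -1, 0, 0],
  [0, 0, 0, -0.7, -1, 0, 0],
  [0, 0, 0, -0.7, -1, 0, 0],
  [0, 0, 0, -0.7, -1, 0, 0],
  [0, 0, 0, -0.7, -1, 0, 0],
])

```text
t: 1.1
tool_pos: [0.3389, 0.4015, 0.2292]
orientation: [0.001, -3.141, 0.001]
force: [1.3, -0.3, 0.8]
opening: 0.0175
gripper_force: 0.0
```

move_arm([
  [0, 0, 0, -0.72, -1, 0, 0],
  [0, 0, 0, -0.72, -1, 0, 0],
  [0, 0, 0, -0.72, -1, 0, 0],
  [0, 0, 0, -0.72, -1, 0, 0],
  [0, 0, 0, -0.72, -1, 0, 0],
  [0, 0, 0, -0.72, -1, 0, 0],
  [0, 0, 0, -0.72, -1, 0, 0],
  [0, 0, 0, -0.72, -1, 0, 0],
  [0, 0, 0, -0.72, -1, 0, 0],
  [0, 0, 0, -0.72, -1, 0, 0],
])

```text
t: 2.1
tool_pos: [0.5189, 0.1516, 0.2292]
orientation: [0.0, -3.141, 0.0]
force: [-0.1, -0.5, -0.5]
opening: 0.0004
gripper_force: 0.0
```

move_arm([
  [0, 0, 0, -0.7, -1, 0, 0],
  [0, 0, 0, -0.7, -1, 0, 0],
  [0, 0, 0, -0.7, -1, 0, 0],
  [0, 0, 0, -0.7, -1, 0, 0],
  [0, 0, 0, -0.7, -1, 0, 0],
  [0, 0, 0, -0.7, -0.9, 0, 0],
  [0, 0, 0, -0.2, -0.3, 0, 0],
  [0, 0, 0, 0, 0, 0, 0],
  [0, 0, 0, 0, 0, 0, 0],
  [0, 0, 0, 0, 0, 0, 0],
])

```text
t: 3.1
tool_pos: [0.6281, -0.001, 0.2296]
orientation: [0.002, -3.141, -0.001]
force: [-0.3, 0.2, -0.4]
opening: 0.0009
gripper_force: 0.0
```

move_arm([
  [0, 0, 0, 0, -0.08, 0.5, 0],
  [0, 0, 0, 0, 0, 0.5, 0],
  [0, 0, 0, 0, 0, 0.5, 0],
  [0, 0, 0, 0, 0, 0.5, 0],
  [0, 0, 0, 0, 0, 0.4, 0],
  [0, 0, 0, 0, 0, 0.3, 0],
  [0, 0, 0, 0, 0, 0.16, 0],
  [0, 0, 0, 0, 0, 0, 0],
  [0, 0, 0, 0, 0, 0, 0],
  [0, 0, 0, 0, 0, 0, 0],
])

```text
t: 4.1
tool_pos: [0.6292, -0.0043, 0.1589]
orientation: [-0.0, 3.14, -0.0]
force: [-0.5, 0.7, -0.5]
opening: 0.0003
gripper_force: 0.0
```

```bash
python3 - <<'E'
from h import *
S=read_camera("side");T=read_camera("top")
b=cv2.resize(S["frame"][120:250,270:400],None,fx=4,fy=4,interpolation=cv2.INTER_CUBIC)
cv2.imwrite("pics/neck.png",b[:,:,::-1]); s=read_state(); print(s["t"],s["tool_pos"])
E
```

```text
4.2 [ 0.62905732 -0.0042362   0.15883163]
```

View pics/neck.png

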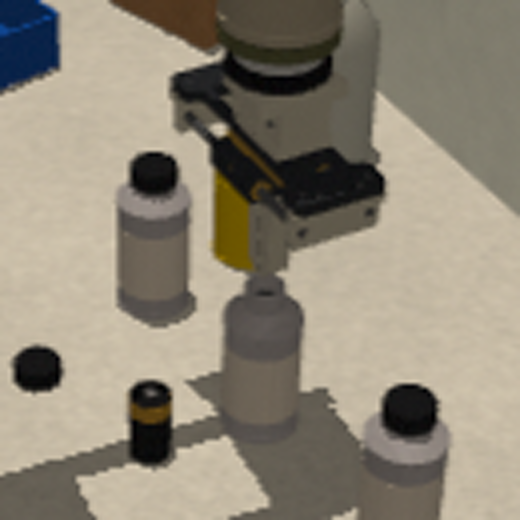

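The closed fingertips (crop about (265,265)) stand centred just above the open neck (265,288) with a clear gap. I'll hold here.

move_arm([
  [0, 0, 0, 0, 0, 0, 0],
  [0, 0, 0, 0, 0, 0, 0],
  [0, 0, 0, 0, 0, 0, 0],
  [0, 0, 0, 0, 0, 0, 0],
  [0, 0, 0, 0, 0, 0, 0],
  [0, 0, 0, 0, 0, 0, 0],
  [0, 0, 0, 0, 0, 0, 0],
  [0, 0, 0, 0, 0, 0, 0],
  [0, 0, 0, 0, 0, 0, 0],
  [0, 0, 0, 0, 0, 0, 0],
])

```text
t: 5.2
tool_pos: [0.6286, -0.0042, 0.1581]
orientation: [0.0, -3.142, 0.0]
force: [-0.0, 0.5, 0.3]
opening: 0.0004
gripper_force: 0.0
```

move_arm([
  [0, 0, 0, 0, 0, 0, 0],
  [0, 0, 0, 0, 0, 0, 0],
  [0, 0, 0, 0, 0, 0, 0],
  [0, 0, 0, 0, 0, 0, 0],
  [0, 0, 0, 0, 0, 0, 0],
  [0, 0, 0, 0, 0, 0, 0],
  [0, 0, 0, 0, 0, 0, 0],
  [0, 0, 0, 0, 0, 0, 0],
  [0, 0, 0, 0, 0, 0, 0],
  [0, 0, 0, 0, 0, 0, 0],
])

```text
t: 6.2
tool_pos: [0.6287, -0.0042, 0.1582]
orientation: [-0.0, 3.142, -0.0]
force: [0.6, 0.7, -0.4]
opening: 0.0004
gripper_force: 0.0
```

move_arm([
  [0, 0, 0, 0, 0, 0, 0],
  [0, 0, 0, 0, 0, 0, 0],
  [0, 0, 0, 0, 0, 0, 0],
  [0, 0, 0, 0, 0, 0, 0],
  [0, 0, 0, 0, 0, -0.5, 0],
  [0, 0, 0, 0, 0, -0.7, 0],
  [0, 0, 0, 0, 0, -0.8, 0],
  [0, 0, 0, 0, 0, -0.8, 0],
  [0, 0, 0, 0, 0, 0, 0],
  [0, 0, 0, 0, 0, 0, 0],
])

```text
t: 7.2
tool_pos: [0.6291, -0.0043, 0.2289]
orientation: [-0.0, 3.14, -0.0]
force: [0.3, 0.0, 0.1]
opening: 0.0007
gripper_force: 0.0
```

move_arm([
  [0, 0, 0, 0.67, 0.63, 0, 0],
  [0, 0, 0, 0.67, 0.63, 0, 0],
  [0, 0, 0, 0.67, 0.63, 0, 0],
  [0, 0, 0, 0.67, 0.63, 0, 0],
  [0, 0, 0, 0.67, 0.63, 0, 0],
  [0, 0, 0, 0.67, 0.63, 0, 0],
  [0, 0, 0, 0.67, 0.63, 0, 0],
  [0, 0, 0, 0.67, 0.65, 0, 0],
  [0, 0, 0, 0, 0, 0, 0],
  [0, 0, 0, 0, 0, 0, 0],
])

```text
t: 8.2
tool_pos: [0.4941, 0.1223, 0.2271]
orientation: [0.002, -3.14, 0.001]
force: [-0.3, 0.1, 1.0]
opening: 0.0007
gripper_force: 0.0
```

move_arm([
  [0, 0, 0, 0, 0, 0.5, 0],
  [0, 0, 0, 0, 0, 0.9, 0],
  [0, 0, 0, 0, 0, 1, 0],
  [0, 0, 0, 0, 0, 1, 0],
  [0, 0, 0, 0, 0, 1, 0],
  [0, 0, 0, 0, 0, 1, 0],
  [0, 0, 0, 0, 0, 0.9, 0],
  [0, 0, 0, 0, 0, 0.6, 0],
  [0, 0, 0, 0, 0, 0.3, 0],
  [0, 0, 0, 0, 0, 0.2, 0],
])

```text
t: 9.2
tool_pos: [0.4945, 0.1219, 0.0424]
orientation: [-0.0, -3.141, 0.0]
force: [-0.9, -0.7, 0.9]
opening: 0.0009
gripper_force: 0.0
```

```bash
python3 - <<'E'
from h import *
S=read_camera("side")
b=cv2.resize(S["frame"][120:250,230:390],None,fx=4,fy=4,interpolation=cv2.INTER_CUBIC)
cv2.imwrite("pics/cap.png",b[:,:,::-1]); s=read_state(); print(s["t"],s["tool_pos"])
E
```

```text
9.25 [0.49447645 0.12198942 0.04222979]
```

View pics/cap.png

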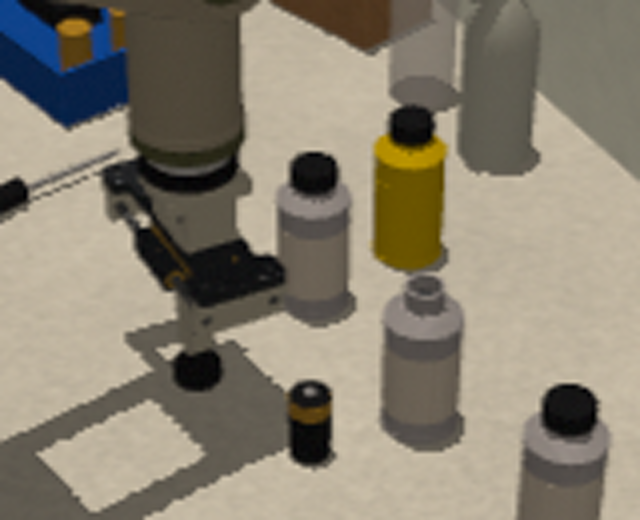

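The closed fingertips stand right over the stray cap (crop (198,368)) with about 13 mm of gap, clear of the battery and tins. I'll hold, then rise.

move_arm([
  [0, 0, 0, 0, 0, -0.06, 0],
  [0, 0, 0, 0, 0, 0, 0],
  [0, 0, 0, 0, 0, 0, 0],
  [0, 0, 0, 0, 0, 0, 0],
  [0, 0, 0, 0, 0, 0, 0],
  [0, 0, 0, 0, 0, 0, 0],
  [0, 0, 0, 0, 0, 0, 0],
  [0, 0, 0, 0, 0, 0, 0],
  [0, 0, 0, 0, 0, 0, 0],
  [0, 0, 0, 0, 0, 0, 0],
])

```text
t: 10.25
tool_pos: [0.4946, 0.1222, 0.0446]
orientation: [0.0, -3.142, -0.0]
force: [0.6, 0.4, -0.4]
opening: 0.0004
gripper_force: 0.0
```

move_arm([
  [0, 0, 0, 0, 0, 0, 0],
  [0, 0, 0, 0, 0, 0, 0],
  [0, 0, 0, 0, 0, 0, 0],
  [0, 0, 0, 0, 0, 0, 0],
  [0, 0, 0, 0, 0, 0, 0],
  [0, 0, 0, 0, 0, 0, 0],
  [0, 0, 0, 0, 0, 0, 0],
  [0, 0, 0, 0, 0, 0, 0],
  [0, 0, 0, 0, 0, 0, 0],
  [0, 0, 0, 0, 0, 0, 0],
])

```text
t: 11.25
tool_pos: [0.4946, 0.1223, 0.0446]
orientation: [0.0, -3.142, -0.0]
force: [-0.1, 0.3, -0.3]
opening: 0.0004
gripper_force: 0.0
```

move_arm([
  [0, 0, 0, 0, 0, 0, 0],
  [0, 0, 0, 0, 0, 0, 0],
  [0, 0, 0, 0, 0, 0, 0],
  [0, 0, 0, 0, 0, 0, 0],
  [0, 0, 0, 0, 0, 0, 0],
  [0, 0, 0, 0, 0, -0.5, 0],
  [0, 0, 0, 0, 0, -1, 0],
  [0, 0, 0, 0, 0, -1, 0],
  [0, 0, 0, 0, 0, -1, 0],
  [0, 0, 0, 0, 0, -1, 0],
])

```text
t: 12.25
tool_pos: [0.4947, 0.1223, 0.1593]
orientation: [-0.0, 3.141, 0.0]
force: [0.0, -0.1, -0.1]
opening: 0.0006
gripper_force: 0.0
```

move_arm([
  [0, 0, 0, 0, 0, -1, 0],
  [0, 0, 0, 0, 0, -1, 0],
  [0, 0, 0, 0, 0, -0.8, 0],
  [0, 0, 0, 0, 0, 0, 0],
  [0, 0, 0, 0.1, -1, 0, 0],
  [0, 0, 0, 0.1, -1, 0, 0],
  [0, 0, 0, 0.1, -1, 0, 0],
  [0, 0, 0, 0.1, -1, 0, 0],
  [0, 0, 0, 0.1, -1, 0, 0],
  [0, 0, 0, 0.1, -1, 0, 0],
])

```text
t: 13.25
tool_pos: [0.4789, -0.0286, 0.2263]
orientation: [0.0, -3.141, -0.0]
force: [0.3, -0.4, 0.4]
opening: 0.0001
gripper_force: 0.0
```

move_arm([
  [0, 0, 0, 0.1, -1, 0, 0],
  [0, 0, 0, 0.1, -1, 0, 0],
  [0, 0, 0, 0.1, -1, 0, 0],
  [0, 0, 0, 0.1, -1, 0, 0],
  [0, 0, 0, 0.1, -1, 0, 0],
  [0, 0, 0, 0.1, -1, 0, 0],
  [0, 0, 0, 0, -1, 0, 0],
  [0, 0, 0, 0, -1, 0, 0],
  [0, 0, 0, 0, -0.56, 0, 0],
  [0, 0, 0, 0, 0, 0, 0],
])

```text
t: 14.25
tool_pos: [0.4642, -0.2428, 0.2264]
orientation: [-0.003, -3.141, -0.001]
force: [0.1, 0.3, -0.2]
opening: 0.0001
gripper_force: 0.0
```

move_arm([
  [0, 0, 0, 0, 0, 0.5, 0],
  [0, 0, 0, 0, 0, 0.8, 0],
  [0, 0, 0, 0, 0, 1, 0],
  [0, 0, 0, 0, 0, 1, 0],
  [0, 0, 0, 0, 0, 1, 0],
  [0, 0, 0, 0, 0, 0.8, 0],
  [0, 0, 0, 0, 0, 0.4, 0],
  [0, 0, 0, 0, 0, 0.28, 0],
  [0, 0, 0, 0, 0, 0, 0],
  [0, 0, 0, 0, 0, 0, 0],
])

```text
t: 15.25
tool_pos: [0.4653, -0.2418, 0.0835]
orientation: [-0.001, 3.141, -0.001]
force: [-0.0, -0.8, 1.6]
opening: 0.0001
gripper_force: 0.0
```

move_arm([
  [0, 0, 0, 0, 0, 0.08, 0],
  [0, 0, 0, 0, 0, 0.08, 0],
  [0, 0, 0, 0, 0, 0.08, 0],
  [0, 0, 0, 0, 0, 0.08, 0],
  [0, 0, 0, 0, 0, 0.04, 0],
  [0, 0, 0, 0, 0, 0.04, 0],
  [0, 0, 0, 0, 0, 0.04, 0],
  [0, 0, 0, 0, 0, 0.04, 0],
  [0, 0, 0, 0, 0, 0, 0],
  [0, 0, 0, 0, 0, 0, 0],
])

```text
t: 16.25
tool_pos: [0.4647, -0.2418, 0.0707]
orientation: [0.0, -3.142, 0.0]
force: [-0.9, 0.0, 0.9]
opening: 0.0001
gripper_force: 0.8
```

move_arm([
  [0, 0, 0, 0, 0, 0.04, 0],
  [0, 0, 0, 0, 0, 0.04, 0],
  [0, 0, 0, 0, 0, 0.04, 0],
  [0, 0, 0, 0, 0, 0.04, 0],
  [0, 0, 0, 0, 0, 0.04, 0],
  [0, 0, 0, 0, 0, 0, 0],
  [0, 0, 0, 0, 0, 0, 0],
  [0, 0, 0, 0, 0, 0, 0],
  [0, 0, 0, 0, 0, 0, 0],
  [0, 0, 0, 0, 0, 0, 0],
])

```text
t: 17.25
tool_pos: [0.4648, -0.2418, 0.0657]
orientation: [-0.0, 3.141, -0.0]
force: [-2.1, 1.2, 5.2]
opening: 0.0008
gripper_force: 2.3
```

move_arm([
  [0, 0, 0, 0, 0, 0.03, 0],
  [0, 0, 0, 0, 0, 0.03, 0],
  [0, 0, 0, 0, 0, 0, 0],
  [0, 0, 0, 0, 0, 0, 0],
  [0, 0, 0, 0, 0, 0, 0],
  [0, 0, 0, 0, 0, 0, 0],
  [0, 0, 0, 0, 0, 0, 0],
  [0, 0, 0, 0, 0, 0, 0],
  [0, 0, 0, 0, 0, 0, 0],
  [0, 0, 0, 0, 0, 0, 0],
])

```text
t: 18.25
tool_pos: [0.4649, -0.2419, 0.0651]
orientation: [-0.0, 3.141, -0.0]
force: [-6.1, 2.4, 13.0]
opening: 0.0004
gripper_force: 6.8
```

move_arm([
  [0, 0, 0, 0, 0, 0.03, 0],
  [0, 0, 0, 0, 0, 0, 0],
  [0, 0, 0, 0, 0, 0, 0],
  [0, 0, 0, 0, 0, 0, 0],
  [0, 0, 0, 0, 0, 0, 0],
  [0, 0, 0, 0, 0, 0, 0],
  [0, 0, 0, 0, 0, 0, 0],
  [0, 0, 0, 0, 0, 0, 0],
  [0, 0, 0, 0, 0, 0, 0],
  [0, 0, 0, 0, 0, 0, 0],
])

```text
t: 19.25
tool_pos: [0.465, -0.2419, 0.0651]
orientation: [-0.001, 3.141, -0.0]
force: [-8.9, 4.0, 18.9]
opening: 0.001
gripper_force: 9.8
```

```bash
python3 - <<'E'
from h import *
S=read_camera("side")
b=cv2.resize(S["frame"][240:320,285:365],None,fx=7,fy=7,interpolation=cv2.INTER_CUBIC)
cv2.imwrite("pics/press.png",b[:,:,::-1]); s=read_state(); print(s["t"],s["tool_pos"],s["force"])
E
```

```text
19.3 [ 0.4649393  -0.24189333  0.06504377] [-7.38107364  4.09273669 19.29736228]
```

View pics/press.png

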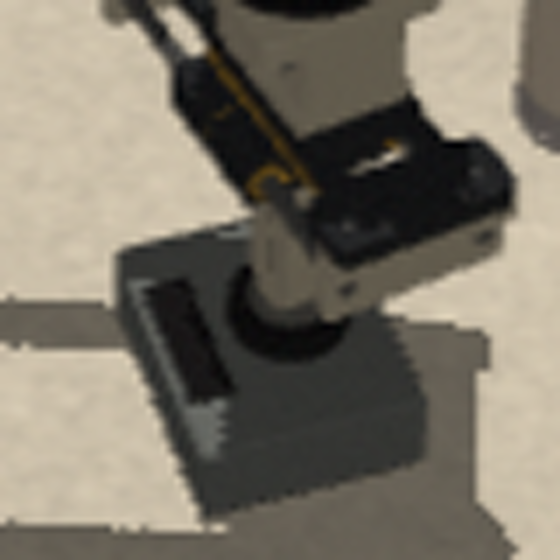

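The tips sit on the button (grey edge just visible above the housing at crop (300,315)). The force has climbed to 19 N with no further travel, so the button is at its stop. I'll release it and move clear.

move_arm([
  [0, 0, 0, 0, 0, -0.1, 0],
  [0, 0, 0, 0, 0, -0.1, 0],
  [0, 0, 0, 0, 0, -0.2, 0],
  [0, 0, 0, 0, 0, -0.4, 0],
  [0, 0, 0, 0, 0, -0.8, 0],
  [0, 0, 0, 0, 0, -1, 0],
  [0, 0, 0, 0, 0, -1, 0],
  [0, 0, 0, 0, 0, -1, 0],
  [0, 0, 0, 0, 0, -1, 0],
  [0, 0, 0, 0, 0, -1, 0],
])

```text
t: 20.3
tool_pos: [0.4645, -0.2416, 0.2297]
orientation: [0.0, -3.141, -0.0]
force: [-0.0, 0.4, 0.3]
opening: 0.0006
gripper_force: 0.0
```

move_arm([
  [0, 0, 0, 0.3, -0.7, 0, 0],
  [0, 0, 0, 0.3, -0.8, 0, 0],
  [0, 0, 0, 0.3, -0.8, 0, 0],
  [0, 0, 0, 0.3, -0.8, 0, 0],
  [0, 0, 0, 0.2, -0.7, 0, 0],
  [0, 0, 0, 0, 0, 0, 0],
  [0, 0, 0, 0, 0, 0, 0],
  [0, 0, 0, 0, 0, 0, 0],
  [0, 0, 0, 0, 0, 0, 0],
  [0, 0, 0, 0, 0, 0, 0],
])

```text
t: 21.3
tool_pos: [0.43, -0.3361, 0.2285]
orientation: [-0.002, 3.142, 0.0]
force: [-0.4, -0.1, 0.4]
opening: 0.0006
gripper_force: 0.0
```

```bash
python3 - <<'E'
from h import *
T=read_camera("top");S=read_camera("side")
cv2.imwrite("pics/end.png",T["frame"][:,:,::-1])
print(np.mean([world(T,393+i,241+j)[2] for i in(-1,0,1) for j in(-1,0,1)]),np.mean([world(S,326+i,280+j)[2] for i in(-1,0,1) for j in(-1,0,1)]))
s=read_state(); print(s["t"],s["tool_pos"],s["force"])
E
```

```text
0.06157474673045035 0.05851158472287762
21.4 [ 0.42993194 -0.33636019  0.22846406] [-0.33293187  0.86409822 -1.24656889]
```

View pics/end.png

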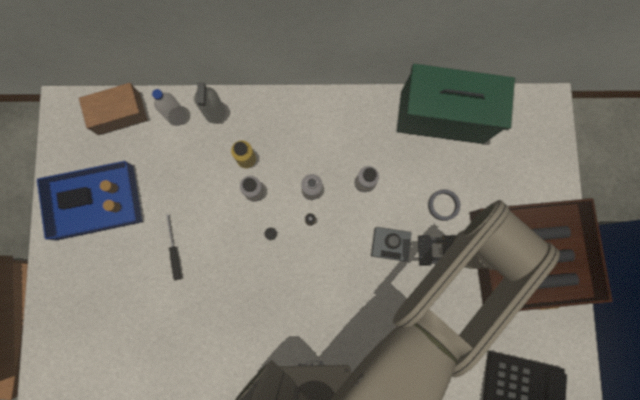

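The button (393,241) is back up at about 0.06 m. The tins, cap (271,233), battery and tape are where they were, and the arm is clear, so I'm handing in.

```bash
python3 -c "from plant import *; print(close_job())"
```

```text
the job is handed in; nothing more can be done
None
```

I pointed at the open neck and then at the stray cap for over two seconds each, pressed the console button to its stop and let it come back up; the arm is clear, nothing shifted in the final picture, and the job was handed in at about 21 s.

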